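Open the gate of a vacuum-pump guard

ROBOT

A 7-joint arm with a two-finger parallel gripper is mounted at the origin on the work surface. World frame = base frame: x ahead of the robot, y to its left, z up, the work surface at z = 0. Lengths are in mm, angles in rad, forces in N, time in s.
With the tool pointing down it reaches from about 400 to 850 mm from the base axis. Payload 4.5 kg.
Tool frame: the origin (TCP) lies between the finger pads; the fingertips stand 25 mm ahead of it and the grasp point (between the pads) lies 6 mm ahead of it; z points along the fingers, y is the direction in which the jaws open and shut (so a half turn about z gives the same grasp; the last joint's range is limited). The gripper opens to 88 mm and grips with 3 to 60 N. Pads are 18 mm wide; open, the fingers measure 123 mm over their backs; the gripper's body (75 mm by 187 mm) begins 45 mm behind the grasp point.
Start: joints at [1.253, 0.689, -0.195, 1.565, 0.157, 0.902, -0.215], TCP at [215.398, -586.736, 223.843] pointing down, gripper open.
Joint ranges: [-3.01, 3.01], [-0.46, 2.08], [-1.47, 1.51], [0.13, 2.56], [-1, 4.14], [0.04, 2.09], [-2.66, 2.66]. Speed limits (rad/s): [2.57, 2.57, 3.14, 3.14, 3.14, 3.14, 3.14].

INTERFACE

Orientations are given as a unit quaternion [x, y, z, w].
In Python, from workcell import ctrl gives the robot as it stands.
- The arm moves only by the tool move_arm, never from a script. Its argument "motion" is a list of rows, each an object of numbers: "dx", "dy", "dz": the shift along the tool's x, y, z in mm; "spin": the turn about the tool's z in degrees; "claw": the gripper's target within -1 to 1 (fully open at 1, half-way at 0, shut at -1). In form: [{"dx": .., "dy": .., "dz": .., "spin": .., "claw": ..}, ...]. A call has 1 to 12 rows; each row shifts and turns the pose as measured when the row begins, along the tool's axes as they then stand; what a row does not reach is not made up. A row lasts 1/8 s, in which the tool goes at most 62.5 mm and 10.7 degrees, less where a joint would pass 70% of its speed; a pose out of reach is approached as far as the arm can. A call is refused whole if a number of a shift passes 62.5 or a number of a turn 10.7, either way. A call with a gripper value outside its range is refused whole. The fingers move at their own pace and stop on an object; "force" is the grip in N (left out, the last holds). Time passes only in rows, so rows that do not move let the fingers close. It gives the time, the measured TCP pose, the force and the opening at its end, in the units of the state.
- ctrl.state(): the state, without advancing time (a new reading comes with each control period).
- ctrl.camera(name): name is "side" or "top" or "wrist"; returns a dict with "frame" (384x512x3 uint8, red, green, blue), "fx", "fy", "cx", "cy" (pixels), "dist" ([k1, k2, p1, p2, k3] as OpenCV has them; the pictures are not rectified), "origin" and "orientation" of the camera in the world. Camera axes: x right, y down, z forward; pixel columns grow to the right and rows downward; lengths in mm; the calibration is good to about 2 mm. A picture is of the moment at which its call begins. There is no depth.
- ctrl.job_done(): hands the job in, once; it reports no verdict.
Trained networks look in the newest picture that a camera, given by its name, has taken for a name from the list of things; names that differ only in an ending like _2 or _b are one class to them, and where a whole thing is asked for, a point or a joint stands for the part that bears it (a point fixed in the world has none). Each returns a list of dicts, best first, with "conf" (0 to 1); they miss things now and then, are a little off and sometimes report something else, mostly with a low value. They report only what shows in the picture. A call takes as long as a camera call.
- ctrl.masks_of(name, camera): "region" (384x512 bool, what is visible of it) and "extent" ([left, top, right, bottom] in pixels, round what is visible of it).
- ctrl.place_of(name, camera): "uv" ([column, row] in pixels: a listed point, or the origin of a listed thing).
The state is a dict: "time": time; "joint_positions": joint angles; "qvel": joint speeds; "joint_torque": joint torques, N m; "tool_pos": TCP position; "tcp_rot": TCP orientation; "contact_force": force on the tool from outside, world axes, zero at the start; "torque": the same for the moment, N m; "opening": finger opening in mm.
Only numpy, scipy, OpenCV 4.12 (cv2) and the standard library are available. Lean on these libraries where they do the work, as an engineer would, in place of code of your own. Each camera call takes 0.05 s, during which the arm holds its last target. There are 200 camera calls.

TASK

Open the gate of the yellow vacuum-pump guard: press the red thumb lever down to lift the steel latch bar over the lip of its catch, draw the gate towards you and swing it wide open, about square to the guard. The catch is delicate and its height is not known exactly, so feel for it with a light touch: never pull hard with the bar behind the lip or force it up against the bridge above. Leave the gate standing open with the bar dropped back to rest, and do not disturb the bottle, the beaker or the wrench.

Things in the scene. Friction and masses are not known exactly. Their poses are not given: they have to be found in the camera images.
- gate (a joint): Swing of the gate, rad: 0 shut, grows as the free edge comes out towards the robot; stop at 1.75. Gate: yellow frame with clear pane, 210 mm wide, 12 mm thick, 15 to 155 mm above the table, hinged at its left edge seen from the robot; opens clockwise seen from above. Stiff hinge (0.12 N m friction): it stays where left. From 0.12 rad on, the bar is clear of the catch and the lever may be let go.
- latch (a joint): Turn of the latch bar about its pivot on the gate's front, rad: 0 at rest (nose down, on a stop on the gate, not on the catch), grows as the red lever goes down and the nose up; stop at 0.55. It falls back by its own weight; pressing the lever takes about 2 to 3 N. Pivot in gate_hinge's frame: (-22, -155, 0) mm; it turns in the plane of the gate.
- gate_hinge (a point): Point on the gate's hinge line, 150 mm above the table. Axes turn with the gate: x normal to the gate, to the rear (into the guard when shut), y along the gate from free edge to hinge (gate and latch lie at -y), z up. The gate's front face is at x = -6 mm. At rest the lever's middle is at (-36, -95, 8) mm.
- lever (a point): Middle of the upper face of the red thumb lever: a tray 50 x 50 mm, 4 mm thick, in front of the gate, 60 mm from the pivot, slanting up 0.25 rad towards the hinge at rest. Along its front edge stands a lip 4 mm thick, 18 mm high, inner face 25 mm to -x; gate's face is 30 mm to +x: a fingertip in between can press down and pull on the lip. Axes as gate_hinge at rest, turning with the bar.
- nose (a point): Centre of the round nose (12 mm across, 12 mm deep) at the end of the steel latch bar, 85 mm from the pivot; it lies in the catch, 150 mm above the table at rest. Axes turn with the bar, as for lever.
- post: Fixed yellow upright 20 x 28 x 215 mm beside the gate's free edge; origin at the centre of its foot, x to the rear, y to the left. It carries the catch: an 18 mm wide steel C open to the front between a 4 mm thick lip below and a red bridge above. More than 10 N on catch or post counts as forced.
- catch_ref (a point): Fixed point above the shut nose, 164 mm over the table. The lip stands 11 to 15 mm in front of it (nose: 5 mm slack behind the lip). The catch is set by hand to any height: its lip's top is 13 mm below to 13 mm above this point, unmeasured, so the nose must rise 7 to 33 mm to clear it. The bridge is 16 mm above the lip's top (nose 12 mm), thus met 4 mm after clearing; it hardly yields.
- bottle: Amber bottle, 60 mm wide, 150 mm tall, origin at the centre of its underside; stands to the right of the post.
- beaker: White open beaker, 70 mm wide, 85 mm tall, origin at the centre of its underside; stands left of the guard.
- wrench: Wrench lying flat on the table, about 180 mm long, to the front left, outside the gate's swing.

How it is judged:
By the outcome, as a careful person would: the job done as asked, in the order asked, and still so for the second after the job is handed in, with the robot touching nothing.
It also fails if it takes over 48 s, if anything falls off the work surface, if the arm or the gripper's body presses on something with over 40 N, if the wrist force passes 120 N, or if a joint passes its speed limit or range.

## Working session

There is one attempt and no reset: what is moved stays moved. The work goes in short steps, Python scripts to look and compute and a tool call to move; the robot and the scene stay as the last step left them, time stands still between calls to the robot, and variables do not carry over. Pictures are saved under pics/ and viewed, about 8 in all and at most 12, crops included, and the job is handed in when it is done.

Besides the shell and the picture viewer there is one more tool, called after "Emit:" as name(argument=value, ...) on one line, values as JSON. move_arm: Moves the arm, as the interface text tells. Its arguments: {"type":"object","properties":{"motion":{"type":"array","items":{"type":"object","properties":{"dx":{"type":"number"},"dy":{"type":"number"},"dz":{"type":"number"},"spin":{"type":"number"},"claw":{"type":"number"}}}},"force":{"type":"number"}},"required":["motion"]}

```bash
mkdir -p pics; ls
cat > h.py <<'E'
import numpy as np, cv2
from scipy.spatial.transform import Rotation as R
from workcell import ctrl
def ray(c,uv):
    K=np.array([[c['fx'],0,c['cx']],[0,c['fy'],c['cy']],[0,0,1]])
    p=cv2.undistortPoints(np.array([[uv]],float),K,np.array(c['dist']))[0,0]
    d=R.from_quat(c['orientation']).apply([p[0],p[1],1]); return np.array(c['origin']),d/np.linalg.norm(d)
def tri(rs):
    A=sum(np.eye(3)-np.outer(d,d) for o,d in rs); b=sum((np.eye(3)-np.outer(d,d))@o for o,d in rs)
    p=np.linalg.solve(A,b); return p,[float(np.linalg.norm(np.cross(p-o,d))) for o,d in rs]
def atz(r,z):
    o,d=r; return o+d*(z-o[2])/d[2]
E
cat > a.py <<'E'
from h import *
s=ctrl.state(); print({k:np.round(v,3).tolist() for k,v in s.items()})
C={n:ctrl.camera(n) for n in ['side','top']}
cv2.imwrite('pics/a.png',cv2.cvtColor(np.vstack([C['side']['frame'],C['top']['frame']])[:, :],cv2.COLOR_RGB2BGR))
for n in C: cv2.imwrite(f'pics/{n}0.png',cv2.cvtColor(C[n]['frame'],cv2.COLOR_RGB2BGR)); print(n,np.round(C[n]['origin']),np.round(R.from_quat(C[n]['orientation']).as_matrix()[:,2],2))
for t in ['gate_hinge','lever','nose','post','catch_ref','bottle','beaker','wrench']:
    rs=[]
    for n in C:
        r=ctrl.place_of(t,n)
        if r: print(t,n,np.round(r[0]['uv'],1),round(r[0]['conf'],2)); rs.append(ray(C[n],r[0]['uv']))
    if len(rs)==2: p,e=tri(rs); print('   ',p.round(1),np.round(e,1))
    z={'gate_hinge':150,'lever':158,'nose':150,'catch_ref':164}.get(t,0)
    print('   atz',[atz(r,z).round(1).tolist() for r in rs])
E
python3 a.py
```

```text
pics
{'time': 0.0, 'joint_positions': [1.253, 0.69, -0.195, 1.566, 0.157, 0.903, -0.215], 'qvel': [0.001, -0.001, -0.0, 0.0, -0.001, -0.0, 0.001], 'joint_torque': [0.0, -52.756, -1.267, -15.343, -0.053, 0.006, 0.0], 'tool_pos': [215.098, -586.108, 223.012], 'tcp_rot': [0.985, 0.175, -0.0, -0.001], 'contact_force': [-0.642, 0.303, -0.053], 'torque': [0.036, -0.031, 0.025], 'opening': 87.751}
side [243. 499. 777.] [ 0.42 -0.54 -0.73]
top [560.  45. 870.] [ 0.06 -0.   -1.  ]
gate_hinge side [219.1 220.7] 0.62
gate_hinge top [205.2 188.2] 0.75
    [613.  140.5 147.1] [0.8 0.8]
   atz [[610.5, 141.7, 150.0], [613.4, 140.6, 150.0]]
lever side [259.9 198.8] 0.88
lever top [250.5 209.5] 0.97
    [568.5  50.7 170.3] [0.7 0.7]
   atz [[574.5, 41.2, 158.0], [569.2, 51.1, 158.0]]
nose side [291.2 170.4] 0.57
nose top [324.3 205.3] 0.64
    [576.4 -95.9 143.6] [1.9 1.9]
   atz [[574.5, -88.6, 150.0], [574.7, -95.7, 150.0]]
post side [283.5 203.8] 0.89
post top [314.1 202.8] 0.67
    [587.5 -96.7   9. ] [4.3 4.3]
   atz [[594.9, -100.9, 0.0], [584.3, -100.7, 0.0]]
catch_ref side [296.8 168. ] 0.93
catch_ref top [325.4 207.2] 0.68
    [568.3 -98.6 154.2] [2.9 2.9]
   atz [[561.0, -91.1, 164.0], [570.6, -95.0, 164.0]]
bottle side [296.8 168.3] 0.85
bottle top [366.8 178. ] 0.8
    [ 637.2 -226.1   20.3] [3.2 3.2]
   atz [[645.2, -247.7, -0.0], [641.7, -230.8, 0.0]]
beaker side [162.  275.4] 0.66
beaker top [313.8 203.7] 0.73
    [621.5 102.1  84.3] [190.1 190.1]
   atz [[695.7, 268.9, 0.0], [582.1, -99.9, 0.0]]
wrench side [206.2 343.8] 0.72
wrench top [140.8 237. ] 0.75
    [508.  321.9 -20.6] [1.6 1.6]
   atz [[499.8, 325.6, 0.0], [510.5, 316.5, 0.0]]
```

View pics/top0.png

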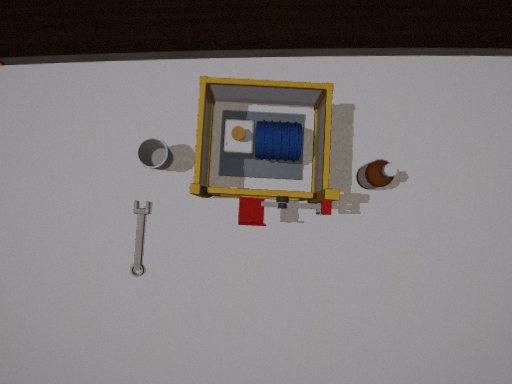

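View pics/side0.png

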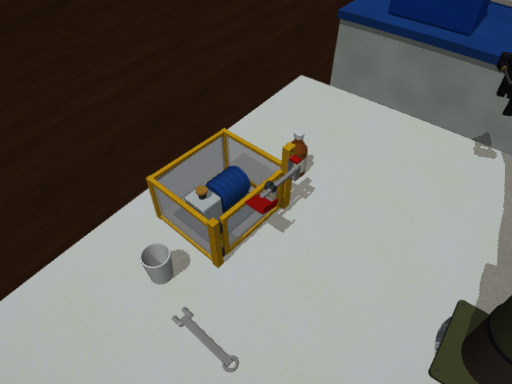

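The top and side views show the gate shut, with the red lever at top (251,209), the nose and catch at top (325,206), and the bottle, beaker and wrench well clear. The network's beaker result in the top view (314,204) is wrong; the picture puts it near (155,153). The hinge, lever and nose points fit the given geometry with a guard yaw of about -0.075 rad, which puts the lever at about (569, 50, 158). First I'll align the tool and close the fingers.

Emit:
move_arm(motion=[{"spin": 8, "dz": -10, "claw": -1}, {"spin": 8, "dz": -10, "claw": -1}, {"spin": 8.3, "dz": -10, "claw": -1}, {"claw": -1}], force=20)

```text
invalid input
```

```bash
cat > w.py <<'E'
import sys; from h import *
s=ctrl.state(); M=R.from_quat(s['tcp_rot']).as_matrix(); p=np.array(s['tool_pos'])
print(s['time'],p.round(1),M.round(3).tolist(),'F',np.round(s['contact_force'],2),'q',np.round(s['joint_positions'],2),s['opening'])
for a in sys.argv[1:]:
    t=np.array(eval(a),float); print(a,(M.T@(t-p)).round(1)); p=t
E
python3 w.py "[450,-300,250]" "[450,50,250]" "[567,50,250]"
```

```text
0.9 [ 215.4 -586.7  223.9] [[0.939, 0.345, 0.0], [0.345, -0.939, -0.0], [0.0, 0.0, -1.0]] F [ 0.41 -0.54  0.23] q [ 1.25  0.69 -0.19  1.57  0.16  0.9  -0.22] 88.29774561708781
[450,-300,250] [ 319.  -188.3  -26.2]
[450,50,250] [ 120.6 -328.6   -0. ]
[567,50,250] [109.8  40.3   0. ]
```

Emit:
move_arm(motion=[{"dx": 0, "dy": 0, "dz": -10, "spin": 8, "claw": -1}, {"dx": 0, "dy": 0, "dz": -10, "spin": 8, "claw": -1}, {"dx": 0, "dy": 0, "dz": -10, "spin": 8.3, "claw": -1}, {"dx": 0, "dy": 0, "dz": 0, "spin": 0, "claw": -1}], force=20)

```text
time: 1.4
tool_pos: [215.3, -586.5, 254.4]
tcp_rot: [0.999, -0.042, 0.0, -0.0]
contact_force: [-0.1, -0.2, 0.1]
opening: 50.3
```

```bash
python3 w.py "[450,-300,250]" "[450,50,250]" "[567,50,250]"
```

```text
1.4 [ 215.3 -586.5  254.4] [[0.996, -0.084, 0.0], [-0.084, -0.996, 0.001], [0.0, -0.001, -1.0]] F [-0.14 -0.16  0.13] q [ 1.18  0.65 -0.07  1.53  0.05  0.96 -0.56] 50.280555786186156
[450,-300,250] [ 209.8 -305.2    4.6]
[450,50,250] [-2.930e+01 -3.488e+02  2.000e-01]
[567,50,250] [116.6  -9.8   0. ]
```

Emit:
move_arm(motion=[{"dx": 30, "dy": -43.5, "dz": 0, "spin": 0, "claw": -1}, {"dx": 30, "dy": -43.5, "dz": 0, "spin": 0, "claw": -1}, {"dx": 30, "dy": -43.5, "dz": 0, "spin": 0, "claw": -1}, {"dx": 30, "dy": -43.5, "dz": 0, "spin": 0, "claw": -1}, {"dx": 30, "dy": -43.5, "dz": 0, "spin": 0, "claw": -1}, {"dx": 30, "dy": -43.5, "dz": 0, "spin": 0, "claw": -1}, {"dx": 30, "dy": -43.5, "dz": 0, "spin": 0, "claw": -1}])

```text
time: 2.28
tool_pos: [450.6, -294.7, 250.6]
tcp_rot: [0.999, -0.036, -0.002, 0.0]
contact_force: [0.3, -0.6, -1.5]
opening: 0.2
```

Emit:
move_arm(motion=[{"dx": -3.7, "dy": -43.6, "dz": 0, "spin": 0, "claw": -1}, {"dx": -3.7, "dy": -43.6, "dz": 0, "spin": 0, "claw": -1}, {"dx": -3.7, "dy": -43.6, "dz": 0, "spin": 0, "claw": -1}, {"dx": -3.7, "dy": -43.6, "dz": 0, "spin": 0, "claw": -1}, {"dx": -3.7, "dy": -43.6, "dz": 0, "spin": 0, "claw": -1}, {"dx": -3.7, "dy": -43.6, "dz": 0, "spin": 0, "claw": -1}, {"dx": -3.7, "dy": -43.6, "dz": 0, "spin": 0, "claw": -1}, {"dx": 0, "dy": 0, "dz": 0, "spin": 0, "claw": -1}])

```text
time: 3.28
tool_pos: [444.1, 27.4, 248.3]
tcp_rot: [1.0, -0.017, -0.001, -0.001]
contact_force: [-0.0, -0.9, -0.6]
opening: 0.2
```

```bash
python3 w.py "[567,50,250]"
cat > b.py <<'E'
from h import *
c=ctrl.camera('wrist'); print(np.round(c['origin']),np.round(R.from_quat(c['orientation']).as_matrix()[:,2],2))
cv2.imwrite('pics/wr1.png',cv2.cvtColor(c['frame'],cv2.COLOR_RGB2BGR))
for t,z in [('gate_hinge',150),('lever',158),('nose',150),('catch_ref',164)]:
    r=ctrl.place_of(t,'wrist')
    if r: print(t,np.round(r[0]['uv'],1),round(r[0]['conf'],2),atz(ray(c,r[0]['uv']),z).round(1))
E
python3 b.py
```

```text
3.275 [444.1  27.4 248.3] [[0.999, -0.034, -0.002], [-0.033, -0.999, 0.003], [-0.002, -0.003, -1.0]] F [-0.05 -0.93 -0.65] q [-0.12  0.42 -0.06  2.05  0.03  0.67 -1.81] 0.21691652206810755
[567,50,250] [122.1 -26.8  -1.9]
[523.  25. 409.] [-0.3   0.01 -0.95]
lever [223.9  49.7] 0.75 [568.  51. 158.]
nose [397.5  43.5] 0.72 [571.3 -96.1 150. ]
catch_ref [406.9  39. ] 0.98 [572.  -97.1 164. ]
```

Emit:
move_arm(motion=[{"dx": 0, "dy": 0, "dz": 0, "spin": -10.5, "claw": -1}, {"dx": 0, "dy": 0, "dz": 0, "spin": -10.5, "claw": -1}, {"dx": 0, "dy": 0, "dz": 0, "spin": -10.5, "claw": -1}, {"dx": 0, "dy": 0, "dz": 0, "spin": -10.5, "claw": -1}, {"dx": 0, "dy": 0, "dz": 0, "spin": -10.5, "claw": -1}, {"dx": 0, "dy": 0, "dz": 0, "spin": -10.5, "claw": -1}, {"dx": 0, "dy": 0, "dz": 0, "spin": -10.5, "claw": -1}, {"dx": 0, "dy": 0, "dz": 0, "spin": -10.5, "claw": -1}, {"dx": 0, "dy": 0, "dz": 0, "spin": -10.5, "claw": -1}])

```text
time: 4.65
tool_pos: [444.7, 8.0, 247.8]
tcp_rot: [0.683, 0.73, -0.003, 0.001]
contact_force: [0.3, -0.9, 0.1]
opening: 0.5
```

Emit:
move_arm(motion=[{"dx": 0, "dy": 0, "dz": 0, "spin": -10.5, "claw": -1}, {"dx": 0, "dy": 0, "dz": 0, "spin": -10.5, "claw": -1}, {"dx": 0, "dy": 0, "dz": 0, "spin": -10.5, "claw": -1}, {"dx": 0, "dy": 0, "dz": 0, "spin": -10.5, "claw": -1}, {"dx": 0, "dy": 0, "dz": 0, "spin": -10.5, "claw": -1}, {"dx": 0, "dy": 0, "dz": 0, "spin": -10.5, "claw": -1}, {"dx": 0, "dy": 0, "dz": 0, "spin": -10.5, "claw": -1}, {"dx": 0, "dy": 0, "dz": 0, "spin": -5, "claw": -1}, {"dx": 0, "dy": 0, "dz": 0, "spin": 0, "claw": -1}])

```text
time: 5.78
tool_pos: [444.5, -7.1, 246.3]
tcp_rot: [0.055, 0.998, -0.005, -0.002]
contact_force: [0.1, -0.7, 0.2]
opening: 0.4
```

```bash
python3 w.py "[566,51,245]"
```

```text
5.775 [444.5  -7.1 246.3] [[-0.994, 0.11, -0.005], [0.11, 0.994, -0.01], [0.004, -0.011, -1.0]] F [ 0.09 -0.71  0.22] q [ 0.52  0.56 -0.95  2.03  0.62  0.87  0.67] 0.35421061225214845
[566,51,245] [-1.143e+02  7.120e+01  1.000e-01]
```

Emit:
move_arm(motion=[{"dx": -29, "dy": 18, "dz": 0, "spin": -2, "claw": -1}, {"dx": -29, "dy": 18, "dz": 0, "spin": 0, "claw": -1}, {"dx": -29, "dy": 18, "dz": 0, "spin": 0, "claw": -1}, {"dx": -26, "dy": 18, "dz": 0, "spin": 0, "claw": -1}, {"dx": 0, "dy": 0, "dz": 15, "spin": 0, "claw": -1}, {"dx": 0, "dy": 0, "dz": 0, "spin": 0, "claw": -1}])

```text
time: 6.52
tool_pos: [565.5, 48.1, 227.2]
tcp_rot: [0.047, 0.999, -0.008, -0.004]
contact_force: [-0.8, 0.2, 0.4]
opening: 0.6
```

```bash
python3 w.py "[566,51,190]"
cat > v.py <<'E'
import sys; from h import *
c=ctrl.camera('side'); o=[cv2.resize(c['frame'][100:290,130:383],None,fx=2.2,fy=2.2,interpolation=2)]
c=ctrl.camera('top'); o.append(cv2.resize(c['frame'][150:320,100:373],(o[0].shape[1],346),interpolation=2))
im=np.vstack(o); im=np.clip(im.astype(float)*1.2,0,255).astype(np.uint8)
im=cv2.resize(im,None,fx=min(1,600/im.shape[0]),fy=min(1,600/im.shape[0]))
cv2.imwrite(sys.argv[1],cv2.cvtColor(im,cv2.COLOR_RGB2BGR))
E
python3 v.py pics/v1.png
```

```text
6.525 [565.5  48.1 227.2] [[-0.995, 0.094, -0.009], [0.095, 0.995, -0.016], [0.007, -0.017, -1.0]] F [-0.76  0.25  0.43] q [ 0.32  0.74 -0.88  1.71  0.66  1.04  0.67] 0.6433758286399421
[566,51,190] [-0.5  3.6 37.1]
```

View pics/v1.png

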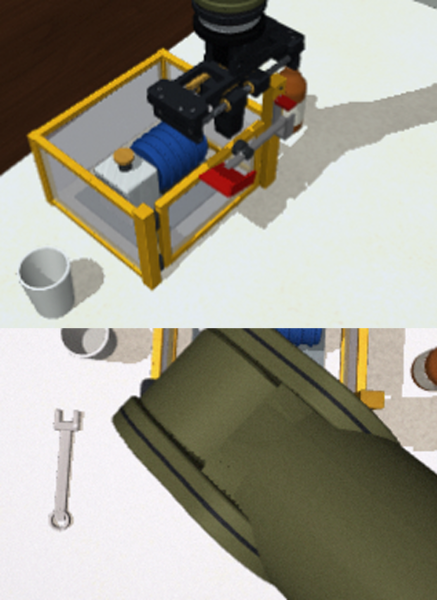

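The gripper is over the lever, with its body clear of the guard and post. Next I'll lower it towards contact.

Emit:
move_arm(motion=[{"dx": 0, "dy": 2, "dz": 18, "spin": 0, "claw": -1}, {"dx": 0, "dy": 0, "dz": 13, "spin": 0, "claw": -1}, {"dx": 0, "dy": 0, "dz": 0, "spin": 0, "claw": -1}, {"dx": 0, "dy": 0, "dz": 0, "spin": 0, "claw": -1}])

```text
time: 7.12
tool_pos: [565.0, 48.9, 195.6]
tcp_rot: [0.048, 0.999, -0.008, -0.003]
contact_force: [0.2, -0.3, 0.1]
opening: 0.4
```

Emit:
move_arm(motion=[{"dx": 0, "dy": 0, "dz": 2, "spin": 0, "claw": -1}, {"dx": 0, "dy": 0, "dz": 2, "spin": 0, "claw": -1}])

```text
time: 7.38
tool_pos: [565.5, 49.0, 192.0]
tcp_rot: [0.048, 0.999, -0.008, -0.002]
contact_force: [0.1, -0.0, 1.1]
opening: 0.2
```

Emit:
move_arm(motion=[{"dx": 0, "dy": 0, "dz": 2, "spin": 0, "claw": -1}, {"dx": 0, "dy": 0, "dz": 2, "spin": 0, "claw": -1}])

```text
time: 7.62
tool_pos: [565.6, 49.0, 188.0]
tcp_rot: [0.048, 0.999, -0.008, -0.002]
contact_force: [0.9, 0.8, -0.3]
opening: 0.2
```

Emit:
move_arm(motion=[{"dx": 0, "dy": 0, "dz": 2, "spin": 0, "claw": -1}, {"dx": 3, "dy": 0, "dz": 1, "spin": 0, "claw": -1}, {"dx": 3, "dy": 0, "dz": 0, "spin": 0, "claw": -1}])

```text
time: 8.0
tool_pos: [559.3, 49.6, 184.6]
tcp_rot: [0.048, 0.999, -0.008, -0.002]
contact_force: [0.6, -0.1, 0.6]
opening: 0.2
```

Emit:
move_arm(motion=[{"dx": 2, "dy": 0, "dz": 0, "spin": 0, "claw": -1}, {"dx": 2, "dy": 0, "dz": 0, "spin": 0, "claw": -1}])

```text
time: 8.25
tool_pos: [554.8, 50.0, 184.8]
tcp_rot: [0.048, 0.999, -0.008, -0.002]
contact_force: [0.2, -0.3, 0.6]
opening: 0.6
```

Emit:
move_arm(motion=[{"dx": 1, "dy": 0, "dz": 0, "spin": 0, "claw": -1}, {"dx": 1, "dy": 0, "dz": 0, "spin": 0, "claw": -1}])

```text
time: 8.5
tool_pos: [552.7, 50.3, 184.9]
tcp_rot: [0.048, 0.999, -0.008, -0.002]
contact_force: [0.2, -0.1, -0.7]
opening: 0.7
```

Emit:
move_arm(motion=[{"dx": 1, "dy": 0, "dz": 0, "spin": 0, "claw": -1}, {"dx": 1, "dy": 0, "dz": 0, "spin": 0, "claw": -1}])

```text
time: 8.75
tool_pos: [550.7, 50.5, 184.9]
tcp_rot: [0.048, 0.999, -0.008, -0.002]
contact_force: [0.3, -0.5, 0.0]
opening: 0.4
```

Emit:
move_arm(motion=[{"dx": 1, "dy": 0, "dz": 0, "spin": 0, "claw": -1}, {"dx": 0.5, "dy": 0, "dz": 0, "spin": 0, "claw": -1}])

```text
time: 9.0
tool_pos: [549.0, 50.6, 184.9]
tcp_rot: [0.048, 0.999, -0.008, -0.002]
contact_force: [-0.0, 0.9, -0.1]
opening: 0.6
```

Emit:
move_arm(motion=[{"dx": 0, "dy": 0, "dz": 1, "spin": 0, "claw": -1}, {"dx": 0, "dy": 0, "dz": 1, "spin": 0, "claw": -1}])

```text
time: 9.25
tool_pos: [549.1, 50.6, 182.9]
tcp_rot: [0.048, 0.999, -0.008, -0.002]
contact_force: [-0.7, -0.3, 0.7]
opening: 0.3
```

```bash
cat > v2.py <<'E'
import sys; from h import *
c=ctrl.camera('side'); im=cv2.resize(c['frame'][140:260,190:340],None,fx=4,fy=4,interpolation=2)
for t in ['lever','nose']:
    r=ctrl.place_of(t,'side'); print(t,[(np.round(q['uv'],1),round(q['conf'],2)) for q in r[:1]])
cv2.imwrite(sys.argv[1],cv2.cvtColor(im,cv2.COLOR_RGB2BGR))
E
python3 v2.py pics/v2.png; python3 w.py
```

```text
lever [(array([264.1, 203.3]), 0.87)]
nose [(array([292.9, 169. ]), 0.8)]
9.4 [549.1  50.6 182.9] [[-0.995, 0.095, -0.005], [0.095, 0.995, -0.016], [0.003, -0.016, -1.0]] F [-0.37 -0.85 -0.09] q [ 0.29  0.77 -0.84  1.81  0.73  0.92  0.59] 0.42733049167748766
```

View pics/v2.png

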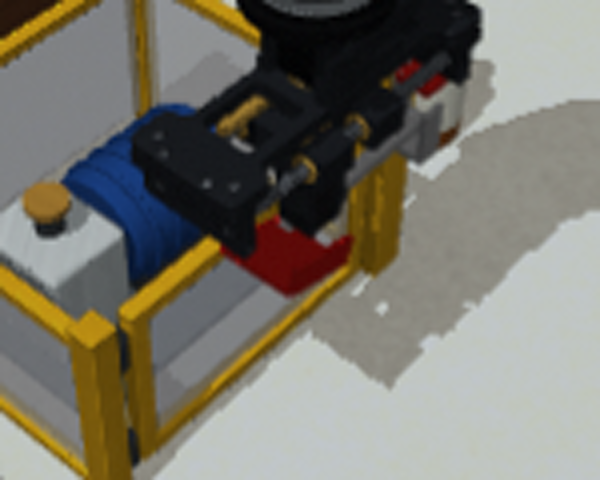

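The fingertip is inside the tray, close to the front lip at crop (325,235), with the lip's pivot-side corner at (350,240). It isn't touching firmly yet, so I'll keep going in small steps.

Emit:
move_arm(motion=[{"dx": 0, "dy": 0, "dz": 1.5, "spin": 0, "claw": -1}, {"dx": 0, "dy": 0, "dz": 1.5, "spin": 0, "claw": -1}])

```text
time: 9.65
tool_pos: [549.1, 50.6, 179.8]
tcp_rot: [0.048, 0.999, -0.008, -0.002]
contact_force: [0.5, -0.6, 0.7]
opening: 0.4
```

Emit:
move_arm(motion=[{"dx": 0, "dy": 0, "dz": 1.5, "spin": 0, "claw": -1}, {"dx": 0, "dy": 0, "dz": 1.5, "spin": 0, "claw": -1}])

```text
time: 9.9
tool_pos: [549.1, 50.5, 176.5]
tcp_rot: [0.048, 0.999, -0.008, -0.002]
contact_force: [-0.1, 0.5, 0.0]
opening: 0.4
```

Run:
```python
from h import *
s=ctrl.state(); f=[np.array(ctrl.state()['contact_force'])]; print(s['tool_pos'],f)
c=ctrl.camera('side'); K=np.array([[c['fx'],0,c['cx']],[0,c['fy'],c['cy']],[0,0,1]])
Rm=R.from_quat(c['orientation']).as_matrix().T; o=np.array(c['origin'])
M=R.from_quat(s['tcp_rot']).as_matrix(); P=[np.array(s['tool_pos'])+M@[0,0,25],[569,50,158],[612,141,150],[571,-97,150]]
uv,_=cv2.projectPoints(np.array(P,float),cv2.Rodrigues(Rm)[0],-Rm@o,K,np.array(c['dist'])); print(uv[:,0].round(1))
for t in ['lever','nose','gate_hinge']:
    r=ctrl.place_of(t,'side'); print(t,[(np.round(q['uv'],1),round(q['conf'],2)) for q in r[:1]])
print(ctrl.state()['contact_force'])
```

```text
[549.1154792   50.51592681 176.49880523] [array([-0.08809904,  0.45914551,  0.01773266])]
[[266.6 208.2]
 [259.5 202.2]
 [218.8 220.2]
 [294.2 169.2]]
lever [(array([260.5, 202.4]), 0.62)]
nose [(array([290. , 171.2]), 0.68)]
gate_hinge [(array([221.5, 218.7]), 0.81)]
[0.2256067  0.1583698  0.27956883]
```

```bash
sed -i 's/140:260,190:340/160:230,225:315/; s/fx=4,fy=4,interpolation=2/fx=8,fy=8,interpolation=2/' v2.py; python3 v2.py pics/v3.png
```

```text
lever [(array([297.1, 171.1]), 0.74)]
nose [(array([293. , 172.7]), 0.63)]
```

View pics/v3.png

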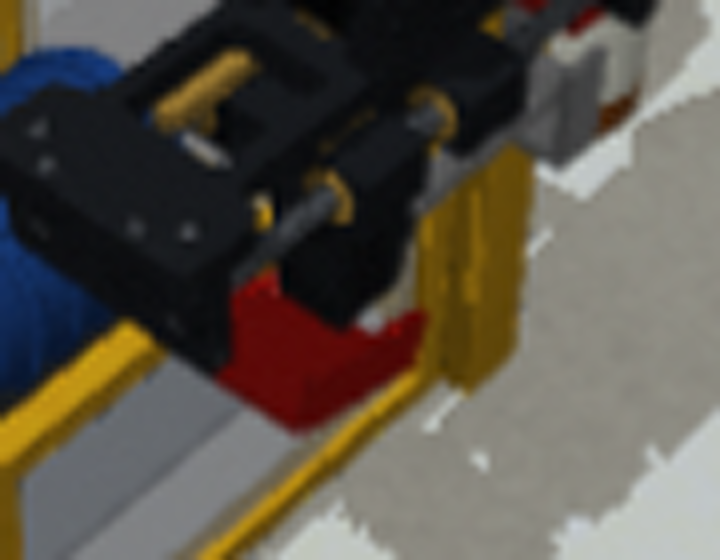

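The side view doesn't settle it: the black finger appears to end at crop (345,328), above the tray. I'll check from the wrist camera.

Run:
```python
from h import *
c=ctrl.camera('wrist'); s=ctrl.state()
K=np.array([[c['fx'],0,c['cx']],[0,c['fy'],c['cy']],[0,0,1]])
Rm=R.from_quat(c['orientation']).as_matrix().T; o=np.array(c['origin']); print(o)
M=R.from_quat(s['tcp_rot']).as_matrix(); P=[np.array(s['tool_pos'])+M@[0,0,25],[569,50,158],[612,141,150],[571,-97,150]]
uv,_=cv2.projectPoints(np.array(P,float),cv2.Rodrigues(Rm)[0],-Rm@o,K,np.array(c['dist'])); print(uv[:,0].round(1))
for t,z in [('lever',158),('nose',150),('gate_hinge',150)]:
    r=ctrl.place_of(t,'wrist'); print(t,[(np.round(q['uv'],1),round(q['conf'],2),atz(ray(c,q['uv']),z).round(1)) for q in r[:1]])
cv2.imwrite('pics/wr2.png',cv2.cvtColor(c['frame'],cv2.COLOR_RGB2BGR))
```

```text
[472.17964611  61.44762298 338.00378433]
[[254.8 219.5]
 [257.  248.5]
 [377.  282.5]
 [ 72.8 258.5]]
lever [(array([481. , 121.1]), 0.54, array([492.2, 201.5, 158. ]))]
nose [(array([ 79.5, 258.6]), 0.77, array([571.4, -91.3, 150. ]))]
gate_hinge [(array([376.3, 282.9]), 0.63, array([612.3, 140.4, 150. ]))]
```

View pics/wr2.png

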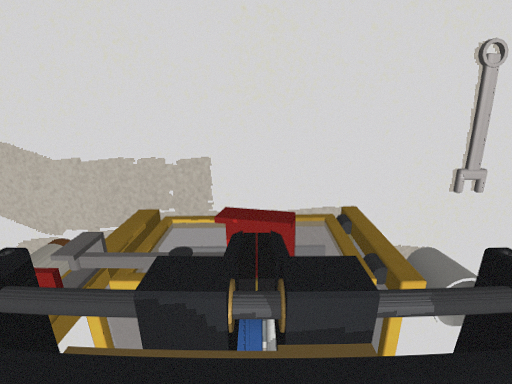

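Run:
```python
from h import *
a=ctrl.camera('side'); b=ctrl.camera('wrist'); s=ctrl.state()
M=R.from_quat(s['tcp_rot']).as_matrix()
for u in [(288,234),(284,234)]:
  p,e=tri([ray(a,(268.1,201)),ray(b,u)]); print(p.round(1),e,'tool',(M.T@(p-s['tool_pos'])).round(1))
# lip top-edge ends: wrist hinge-end (295,212), pivot-end (217,218); side hinge (262.5,207.5), pivot (278,199)
for u,v in [((262.5,207.5),(295,212)),((278,199),(217,218))]:
  p,e=tri([ray(a,u),ray(b,v)]); print('lip',p.round(1),e)
print(s['tool_pos'],s['contact_force'])
```

```text
[534.4  69.7 204.9] [2.0690897832264907, 2.0690897832264485] tool [ 16.6  17.2 -28.4]
[535.6  67.8 202.2] [1.9621717702482973, 1.9621717702483612] tool [ 15.2  15.5 -25.8]
lip [537.6  76.8 182.7] [3.78534264820008, 3.785342648200191]
lip [536.2  27.2 171.9] [1.2535660759998328, 1.2535660759998697]
[549.13636528  50.53101102 176.66780029] [-0.72823987  0.57187609  0.34115259]
```

Run:
```python
from h import *
s=ctrl.state(); M=R.from_quat(s['tcp_rot']).as_matrix()
for n in ['side','wrist']:
  c=ctrl.camera(n); K=np.array([[c['fx'],0,c['cx']],[0,c['fy'],c['cy']],[0,0,1]])
  Rm=R.from_quat(c['orientation']).as_matrix().T; o=np.array(c['origin'])
  for h in [(9,17),(9,-17),(-9,17)]:
    P=[np.array(s['tool_pos'])+M@[h[0],h[1],z] for z in (-40,-20,0,25)]
    uv,_=cv2.projectPoints(np.array(P,float),cv2.Rodrigues(Rm)[0],-Rm@o,K,np.array(c['dist'])); uv=uv[:,0]
    if n=='side': uv=(uv-[225,160])*8
    print(n,h,uv.round(0).tolist())
```

```text
side (9, 17) [[319.0, 278.0], [318.0, 329.0], [317.0, 378.0], [316.0, 437.0]]
side (9, -17) [[404.0, 208.0], [402.0, 259.0], [399.0, 309.0], [396.0, 368.0]]
side (-9, 17) [[268.0, 244.0], [268.0, 295.0], [268.0, 344.0], [268.0, 403.0]]
wrist (9, 17) [[289.0, 254.0], [285.0, 236.0], [282.0, 222.0], [279.0, 208.0]]
wrist (9, -17) [[219.0, 254.0], [224.0, 236.0], [227.0, 222.0], [231.0, 208.0]]
wrist (-9, 17) [[288.0, 285.0], [284.0, 264.0], [281.0, 248.0], [278.0, 231.0]]
```

The two views triangulate the visible fingertip corner to about z = 203, roughly 50 mm higher than the stated tip length predicts. The lip's top edge is at about 172 to 183, so the lever is still at rest and the fingers are above it. I'll re-centre over the tray and go down slowly until I feel contact.

Emit:
move_arm(motion=[{"dx": -8, "dy": 0, "dz": -3, "spin": 0, "claw": -1}, {"dx": -8, "dy": 0, "dz": 0, "spin": 0, "claw": -1}, {"dx": 0, "dy": 0, "dz": 0, "spin": 0, "claw": -1}])

```text
time: 11.02
tool_pos: [566.7, 48.9, 179.9]
tcp_rot: [0.048, 0.999, -0.008, -0.002]
contact_force: [0.1, -0.2, -0.6]
opening: 0.7
```

```bash
python3 w.py; python3 v2.py pics/v4.png
python3 - <<'E'
from h import *
c=ctrl.camera('wrist')
a=cv2.imread('pics/v4.png'); b=cv2.resize(cv2.cvtColor(c['frame'][180:384,130:390],cv2.COLOR_RGB2BGR),None,fx=2,fy=2)
a=cv2.resize(a,(280,218)); a=cv2.imread('pics/v4.png')[:560,100:560]; a=cv2.resize(a,None,fx=.6,fy=.6)
H=max(a.shape[0],b.shape[0]); f=lambda i:cv2.copyMakeBorder(i,0,H-i.shape[0],0,0,0)
cv2.imwrite('pics/v5.png',np.hstack([f(a),f(b)]))
E
```

```text
11.025 [566.7  48.9 179.9] [[-0.995, 0.096, -0.004], [0.096, 0.995, -0.016], [0.003, -0.016, -1.0]] F [ 0.14 -0.22 -0.56] q [ 0.29  0.79 -0.84  1.76  0.73  0.94  0.61] 0.7351044170987809
lever [(array([263.1, 199.2]), 0.67)]
nose [(array([293.6, 170.5]), 0.96)]
```

View pics/v5.png

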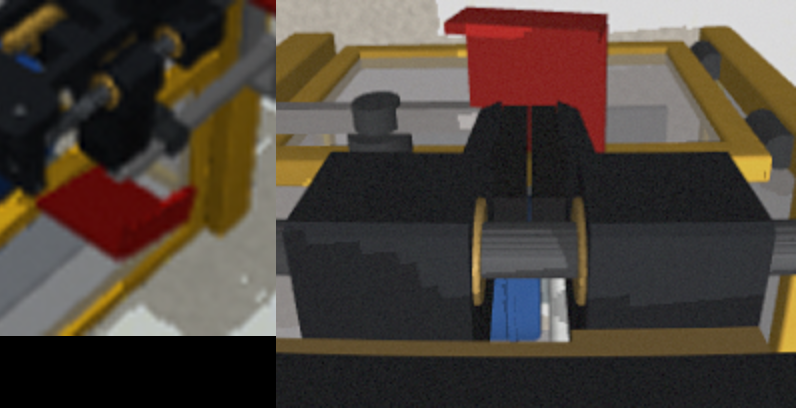

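The picture shows the fingers well above the tray, with the tray fully visible beneath them. I'll descend, watching the force.

Emit:
move_arm(motion=[{"dx": 0, "dy": 0, "dz": 8, "spin": 0, "claw": -1}, {"dx": 0, "dy": 0, "dz": 8, "spin": 0, "claw": -1}, {"dx": 0, "dy": 0, "dz": 4, "spin": 0, "claw": -1}])

```text
time: 11.6
tool_pos: [565.0, 48.6, 158.5]
tcp_rot: [0.047, 0.999, -0.008, -0.002]
contact_force: [0.4, 0.4, 0.1]
opening: 0.3
```

Emit:
move_arm(motion=[{"dx": 0, "dy": 0, "dz": 4, "spin": 0, "claw": -1}, {"dx": 0, "dy": 0, "dz": 4, "spin": 0, "claw": -1}])

```text
time: 11.85
tool_pos: [564.8, 48.4, 149.7]
tcp_rot: [0.047, 0.999, -0.008, -0.003]
contact_force: [-0.1, -0.4, -0.3]
opening: 0.4
```

```bash
python3 v2.py pics/v6.png; python3 w.py
```

```text
lever [(array([262.2, 199.8]), 0.62)]
nose [(array([281.4, 205.2]), 0.73)]
12.0 [564.7  48.4 149.8] [[-0.996, 0.094, -0.006], [0.094, 0.995, -0.017], [0.005, -0.017, -1.0]] F [0.34 0.04 1.18] q [ 0.27  0.83 -0.81  1.79  0.78  0.89  0.57] 0.5381917846043629
```

View pics/v6.png

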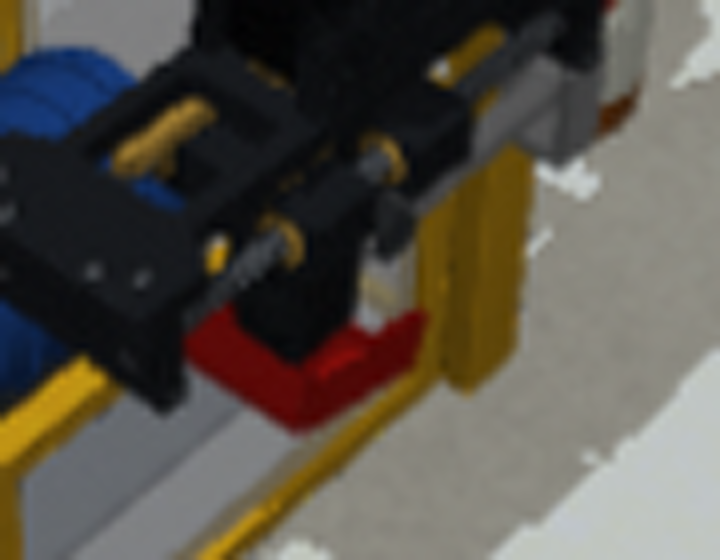

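The fingertip is now just above the tray, inside the lip at crop (295,355). I'll go on down.

Emit:
move_arm(motion=[{"dx": 0, "dy": 0, "dz": 2, "spin": 0, "claw": -1}, {"dx": 0, "dy": 0, "dz": 2, "spin": 0, "claw": -1}])

```text
time: 12.25
tool_pos: [565.0, 48.5, 146.0]
tcp_rot: [0.047, 0.999, -0.008, -0.002]
contact_force: [-0.7, -1.1, 0.1]
opening: 0.6
```

Emit:
move_arm(motion=[{"dx": 0, "dy": 0, "dz": 2, "spin": 0, "claw": -1}, {"dx": 0, "dy": 0, "dz": 2, "spin": 0, "claw": -1}])

```text
time: 12.5
tool_pos: [565.2, 48.9, 142.3]
tcp_rot: [0.047, 0.999, -0.008, -0.002]
contact_force: [-1.8, 0.3, 2.1]
opening: 0.5
```

Emit:
move_arm(motion=[{"dx": 0, "dy": 0, "dz": 2, "spin": 0, "claw": -1}, {"dx": 0, "dy": 0, "dz": 1, "spin": 0, "claw": -1}])

```text
time: 12.75
tool_pos: [565.2, 49.2, 139.3]
tcp_rot: [0.047, 0.999, -0.008, -0.002]
contact_force: [-0.6, 0.8, 1.9]
opening: 0.7
```

Contact at about 143, with 2 N. Now I'll ease forward until I feel the lip.

Emit:
move_arm(motion=[{"dx": 2, "dy": 0, "dz": 0, "spin": 0, "claw": -1}, {"dx": 2, "dy": 0, "dz": 0, "spin": 0, "claw": -1}])

```text
time: 13.0
tool_pos: [562.6, 49.5, 139.6]
tcp_rot: [0.047, 0.999, -0.008, -0.0]
contact_force: [1.8, -0.6, 2.0]
opening: 0.4
```

Emit:
move_arm(motion=[{"dx": 1.5, "dy": 0, "dz": 0, "spin": 0, "claw": -1}, {"dx": 1.5, "dy": 0, "dz": 0, "spin": 0, "claw": -1}])

```text
time: 13.25
tool_pos: [560.1, 49.7, 139.9]
tcp_rot: [0.047, 0.999, -0.007, 0.0]
contact_force: [1.8, 0.4, 1.5]
opening: 0.6
```

Emit:
move_arm(motion=[{"dx": 1.5, "dy": 0, "dz": 0, "spin": 0, "claw": -1}, {"dx": 1.5, "dy": 0, "dz": 0, "spin": 0, "claw": -1}])

```text
time: 13.5
tool_pos: [556.8, 49.8, 139.9]
tcp_rot: [0.048, 0.999, -0.008, 0.0]
contact_force: [1.2, -0.1, 1.0]
opening: 0.0
```

Emit:
move_arm(motion=[{"dx": 1, "dy": 0, "dz": 0, "spin": 0, "claw": -1}, {"dx": 1, "dy": 0, "dz": 0, "spin": 0, "claw": -1}])

```text
time: 13.75
tool_pos: [554.7, 49.9, 139.9]
tcp_rot: [0.048, 0.999, -0.008, 0.0]
contact_force: [1.4, -0.4, 1.7]
opening: 0.4
```

Emit:
move_arm(motion=[{"dx": 1, "dy": 0, "dz": 0, "spin": 0, "claw": -1}, {"dx": 1, "dy": 0, "dz": 0, "spin": 0, "claw": -1}])

```text
time: 14.0
tool_pos: [552.6, 50.0, 139.8]
tcp_rot: [0.048, 0.999, -0.008, 0.0]
contact_force: [0.4, -1.5, 1.5]
opening: 0.6
```

Emit:
move_arm(motion=[{"dx": 1, "dy": 0, "dz": 0, "spin": 0, "claw": -1}, {"dx": 1, "dy": 0, "dz": 0, "spin": 0, "claw": -1}])

```text
time: 14.25
tool_pos: [551.6, 50.1, 140.0]
tcp_rot: [0.048, 0.999, -0.008, 0.001]
contact_force: [5.9, -0.5, -0.2]
opening: 0.4
```

Firm contact now: 5.9 N, with the nose lightly against the catch lip. That is about 2 N at the nose. Next I'll press in 1 mm steps while keeping a light pull.

Emit:
move_arm(motion=[{"dx": 0.3, "dy": 0, "dz": 1, "spin": 0, "claw": -1}, {"dx": 0.3, "dy": 0, "dz": 1, "spin": 0, "claw": -1}])

```text
time: 14.5
tool_pos: [551.7, 50.2, 138.5]
tcp_rot: [0.048, 0.999, -0.008, 0.002]
contact_force: [3.4, -2.1, 3.6]
opening: 0.5
```

Emit:
move_arm(motion=[{"dx": 0.5, "dy": 0, "dz": 1, "spin": 0, "claw": -1}, {"dx": 0.5, "dy": 0, "dz": 1, "spin": 0, "claw": -1}])

```text
time: 14.75
tool_pos: [551.7, 50.3, 136.9]
tcp_rot: [0.048, 0.999, -0.007, 0.003]
contact_force: [3.8, -1.1, 4.7]
opening: 0.6
```

Emit:
move_arm(motion=[{"dx": 0.5, "dy": 0, "dz": 1, "spin": 0, "claw": -1}, {"dx": 0.5, "dy": 0, "dz": 1, "spin": 0, "claw": -1}])

```text
time: 15.0
tool_pos: [551.8, 50.4, 135.2]
tcp_rot: [0.048, 0.999, -0.007, 0.004]
contact_force: [4.6, -1.5, 5.1]
opening: 0.3
```

Emit:
move_arm(motion=[{"dx": 0.3, "dy": 0, "dz": 1, "spin": 0, "claw": -1}, {"dx": 0.3, "dy": 0, "dz": 1, "spin": 0, "claw": -1}])

```text
time: 15.25
tool_pos: [551.8, 50.5, 133.3]
tcp_rot: [0.048, 0.999, -0.007, 0.005]
contact_force: [5.1, -1.3, 5.0]
opening: 0.7
```

Emit:
move_arm(motion=[{"dx": 0.3, "dy": 0, "dz": 1, "spin": 0, "claw": -1}, {"dx": 0.3, "dy": 0, "dz": 1, "spin": 0, "claw": -1}])

```text
time: 15.5
tool_pos: [551.9, 50.7, 131.4]
tcp_rot: [0.048, 0.999, -0.007, 0.006]
contact_force: [5.0, -1.8, 4.5]
opening: 0.6
```

Emit:
move_arm(motion=[{"dx": 0.5, "dy": 0, "dz": 1, "spin": 0, "claw": -1}, {"dx": 0.5, "dy": 0, "dz": 1, "spin": 0, "claw": -1}])

```text
time: 15.75
tool_pos: [551.9, 50.9, 129.6]
tcp_rot: [0.048, 0.999, -0.007, 0.007]
contact_force: [5.3, -1.5, 4.6]
opening: 0.5
```

Emit:
move_arm(motion=[{"dx": 0.3, "dy": 0, "dz": 1, "spin": 0, "claw": -1}, {"dx": 0.3, "dy": 0, "dz": 1, "spin": 0, "claw": -1}])

```text
time: 16.0
tool_pos: [552.0, 50.9, 127.7]
tcp_rot: [0.048, 0.999, -0.006, 0.007]
contact_force: [4.7, -1.8, 5.3]
opening: 0.2
```

Emit:
move_arm(motion=[{"dx": 0.3, "dy": 0, "dz": 1, "spin": 0, "claw": -1}, {"dx": 0.3, "dy": 0, "dz": 1, "spin": 0, "claw": -1}])

```text
time: 16.25
tool_pos: [551.9, 50.9, 126.0]
tcp_rot: [0.048, 0.999, -0.007, 0.008]
contact_force: [4.2, -1.1, 6.4]
opening: 0.2
```

Emit:
move_arm(motion=[{"dx": 0.3, "dy": 0, "dz": 1, "spin": 0, "claw": -1}, {"dx": 0.3, "dy": 0, "dz": 1, "spin": 0, "claw": -1}])

```text
time: 16.5
tool_pos: [550.3, 51.6, 123.7]
tcp_rot: [0.048, 0.999, -0.006, 0.007]
contact_force: [3.2, -0.1, 4.1]
opening: 0.3
```

The gate is starting to come free at x = 550.3. I'll hold the height and draw it.

Emit:
move_arm(motion=[{"dx": 1, "dy": 0, "dz": 0.4, "spin": 0, "claw": -1}, {"dx": 1.5, "dy": 0, "dz": 0.3, "spin": 0, "claw": -1}])

```text
time: 16.75
tool_pos: [548.6, 53.2, 123.4]
tcp_rot: [0.049, 0.999, -0.005, 0.008]
contact_force: [5.3, -0.2, 6.2]
opening: -0.0
```

Emit:
move_arm(motion=[{"dx": 1.5, "dy": 0, "dz": 0.3, "spin": 0, "claw": -1}, {"dx": 1.5, "dy": 0, "dz": 0.3, "spin": 0, "claw": -1}])

```text
time: 17.0
tool_pos: [546.8, 55.1, 123.4]
tcp_rot: [0.049, 0.999, -0.004, 0.009]
contact_force: [4.9, 0.1, 6.4]
opening: 0.6
```

Emit:
move_arm(motion=[{"dx": 2, "dy": -1, "dz": 0.2, "spin": 0, "claw": -1}, {"dx": 2, "dy": -1, "dz": 0.2, "spin": 0, "claw": -1}])

```text
time: 17.25
tool_pos: [545.2, 56.9, 124.1]
tcp_rot: [0.049, 0.999, -0.0, 0.012]
contact_force: [6.3, 2.0, 4.7]
opening: 0.5
```

Emit:
move_arm(motion=[{"dx": 2, "dy": -1, "dz": 0.2, "spin": 1, "claw": -1}, {"dx": 2, "dy": -1, "dz": 0.2, "spin": 1, "claw": -1}])

```text
time: 17.5
tool_pos: [543.0, 58.8, 124.4]
tcp_rot: [0.067, 0.998, 0.003, 0.014]
contact_force: [6.2, 1.4, 4.7]
opening: 0.4
```

```bash
python3 w.py
```

```text
17.5 [543.   58.8 124.4] [[-0.991, 0.134, 0.027], [0.134, 0.991, 0.005], [-0.027, 0.008, -1.0]] F [6.23 1.44 4.71] q [ 0.25  0.82 -0.76  1.91  0.86  0.74  0.42] 0.42737539739803204
```

Emit:
move_arm(motion=[{"dx": 2.5, "dy": 1.6, "dz": 0, "spin": 2.2, "claw": -1}, {"dx": 2.5, "dy": 1.6, "dz": 0, "spin": 2.2, "claw": -1}, {"dx": 2.5, "dy": 1.6, "dz": 0, "spin": 2.2, "claw": -1}])

```text
time: 17.88
tool_pos: [534.7, 66.1, 123.6]
tcp_rot: [0.126, 0.992, 0.005, 0.012]
contact_force: [2.8, 0.2, 3.6]
opening: 0.2
```

```bash
sed -i 's/160:230,225:315/150:270,190:310/; s/fx=8,fy=8/fx=5,fy=5/' v2.py; python3 v2.py pics/v7.png; python3 w.py
```

```text
lever [(array([264.5, 216.6]), 0.55)]
nose [(array([295.6, 167.8]), 0.69)]
18.025 [534.2  66.5 123.6] [[-0.969, 0.247, 0.024], [0.248, 0.969, 0.007], [-0.021, 0.012, -1.0]] F [0.71 2.35 2.28] q [ 0.22  0.81 -0.73  1.93  0.84  0.71  0.3 ] 0.43247378798166725
```

View pics/v7.png

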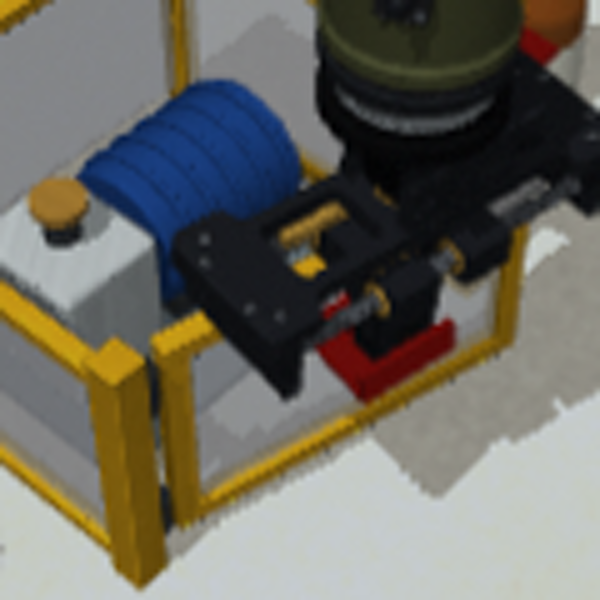

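The gate is off the catch, standing at roughly 0.23 rad with a gap on the post side, and the forces are low. I'll ease the lever up and swing along the hinge arc.

Emit:
move_arm(motion=[{"dx": 2.5, "dy": 1.6, "dz": -6, "spin": 1.6, "claw": -1}, {"dx": 4.5, "dy": 3, "dz": -6, "spin": 2.8, "claw": -1}, {"dx": 6.6, "dy": 4.5, "dz": 0, "spin": 4.3, "claw": -1}, {"dx": 6.6, "dy": 4.5, "dz": 0, "spin": 4.3, "claw": -1}])

```text
time: 18.52
tool_pos: [518.6, 83.1, 135.4]
tcp_rot: [0.243, 0.97, 0.004, 0.01]
contact_force: [3.3, -0.6, 2.2]
opening: 0.4
```

```bash
cat >> w.py <<'E'
r=np.array(s['tool_pos'])[:2]-[612,141]; print('ang',-123.5-np.degrees(np.arctan2(r[1],r[0])),np.linalg.norm(r), 'yaw',np.degrees(np.arctan2(-M[1,0],-M[0,0])))
E
python3 w.py
```

```text
18.525 [518.6  83.1 135.4] [[-0.882, 0.47, 0.021], [0.471, 0.882, 0.003], [-0.017, 0.013, -1.0]] F [ 3.3  -0.61  2.16] q [ 0.15  0.76 -0.68  1.96  0.77  0.68  0.07] 0.36516355396616573
ang 24.722640600855016 109.87003070607301 yaw -28.080786883404727
```

Emit:
move_arm(motion=[{"dx": 6.6, "dy": 4.6, "dz": 0, "spin": 4.3, "claw": -1}, {"dx": 6.6, "dy": 4.6, "dz": 0, "spin": 4.3, "claw": -1}, {"dx": 6.6, "dy": 4.6, "dz": 0, "spin": 4.3, "claw": -1}, {"dx": 6.6, "dy": 4.6, "dz": 0, "spin": 4.3, "claw": -1}, {"dx": 6.6, "dy": 4.6, "dz": 0, "spin": 4.3, "claw": -1}, {"dx": 6.6, "dy": 4.6, "dz": 0, "spin": 4.3, "claw": -1}])

```text
time: 19.27
tool_pos: [501.9, 123.3, 135.3]
tcp_rot: [0.464, 0.886, -0.0, 0.008]
contact_force: [1.5, -0.2, 3.5]
opening: 0.3
```

```bash
python3 w.py
```

```text
19.275 [501.9 123.3 135.3] [[-0.569, 0.822, 0.015], [0.822, 0.57, -0.008], [-0.015, 0.007, -1.0]] F [ 1.54 -0.21  3.46] q [-0.01  0.73 -0.53  1.98  0.66  0.61 -0.39] 0.34370154042464707
ang 47.36477035643006 111.49753843199915 yaw -55.285305704932696
```

Emit:
move_arm(motion=[{"dx": 6.8, "dy": 4.6, "dz": 0, "spin": 3.6, "claw": -1}, {"dx": 6.8, "dy": 4.6, "dz": 0, "spin": 3.6, "claw": -1}, {"dx": 6.8, "dy": 4.6, "dz": 0, "spin": 3.6, "claw": -1}, {"dx": 6.8, "dy": 4.6, "dz": 0, "spin": 3.6, "claw": -1}, {"dx": 6.8, "dy": 4.6, "dz": 0, "spin": 3.6, "claw": -1}, {"dx": 6.8, "dy": 4.6, "dz": 0, "spin": 3.6, "claw": -1}])

```text
time: 20.02
tool_pos: [502.2, 163.7, 134.0]
tcp_rot: [0.63, 0.776, -0.01, 0.008]
contact_force: [0.3, -1.6, 3.7]
opening: 0.4
```

```bash
python3 w.py;  python3 v.py pics/v8.png
```

```text
20.025 [502.2 163.7 134. ] [[-0.206, 0.979, -0.0], [0.978, 0.206, -0.025], [-0.024, -0.005, -1.0]] F [ 0.34 -1.59  3.69] q [-0.16  0.73 -0.42  1.93  0.53  0.61 -0.73] 0.4205799212324245
ang -291.8395607010606 112.11740020402878 yaw -78.10440500264146
```

View pics/v8.png

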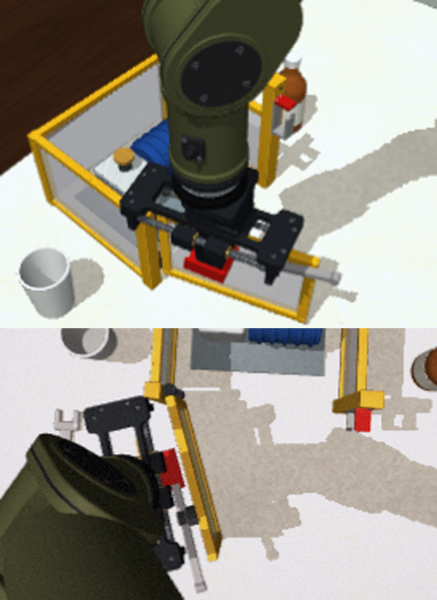

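The gate is open about 68°: in the top panel it runs from (170,395) to (213,555). The post, bottle, beaker and wrench are untouched. About 20° more to go.

Emit:
move_arm(motion=[{"dx": 6.8, "dy": 4.6, "dz": -0.5, "spin": 3.9, "claw": -1}, {"dx": 6.8, "dy": 4.6, "dz": -0.5, "spin": 3.9, "claw": -1}, {"dx": 6.8, "dy": 4.6, "dz": -0.5, "spin": 3.9, "claw": -1}, {"dx": 6.8, "dy": 4.6, "dz": 0, "spin": 3.9, "claw": -1}, {"dx": 6.8, "dy": 4.6, "dz": 0, "spin": 3.9, "claw": -1}, {"dx": 5, "dy": 3.4, "dz": 0, "spin": 2.5, "claw": -1}])

```text
time: 20.88
tool_pos: [515.1, 197.0, 131.6]
tcp_rot: [0.768, 0.64, -0.021, 0.007]
contact_force: [-1.9, -0.8, 2.5]
opening: 0.5
```

```bash
python3 w.py
python3 - <<'E'
from h import *
for n in ['top','side']:
  c=ctrl.camera(n)
  for t,z in [('gate_hinge',150),('lever',158),('nose',150)]:
    r=ctrl.place_of(t,n); print(n,t,[(np.round(q['uv'],1),round(q['conf'],2),atz(ray(c,q['uv']),z).round(1)) for q in r[:1]])
E
```

```text
20.875 [515.1 197.  131.6] [[0.18, 0.983, -0.023], [0.983, -0.181, -0.037], [-0.041, -0.016, -0.999]] F [-1.87 -0.8   2.53] q [-0.27  0.75 -0.32  1.83  0.39  0.66 -1.02] 0.5212508418415192
ang -273.4515055984982 111.92113977026419 yaw -100.38175080385896
top gate_hinge [(array([205.4, 187.2]), 0.73, array([615.4, 140.2, 150. ]))]
top lever [(array([183. , 238.8]), 0.66, array([514.5, 184.2, 158. ]))]
top nose [(array([182.5, 311.7]), 0.8, array([371.5, 188.5, 150. ]))]
side gate_hinge []
side lever [(array([240.9, 258.2]), 0.94, array([508.7, 191.8, 158. ]))]
side nose [(array([299.1, 293.2]), 0.73, array([377.3, 181.7, 150. ]))]
```

The nose and hinge detections put the gate at about 88–91°. I'll unload the lip and lift away.

Emit:
move_arm(motion=[{"dx": -2, "dy": 0, "dz": -2, "spin": 0, "claw": -1}, {"dx": -3, "dy": 0, "dz": -4, "spin": 0, "claw": -1}, {"dx": -2, "dy": 0, "dz": -8, "spin": 0, "claw": -1}, {"dx": 0, "dy": 0, "dz": -15, "spin": 0, "claw": -1}, {"dx": 0, "dy": 0, "dz": -25, "spin": 0, "claw": -1}, {"dx": 0, "dy": 0, "dz": -40, "spin": 0, "claw": -1}, {"dx": 0, "dy": 0, "dz": -50, "spin": 0, "claw": -1}, {"dx": 0, "dy": 0, "dz": -30, "spin": 0, "claw": -1}, {"dx": 0, "dy": 0, "dz": 0, "spin": 0, "claw": -1}])

```text
time: 22.4
tool_pos: [519.5, 193.3, 316.3]
tcp_rot: [0.769, 0.639, -0.019, 0.009]
contact_force: [-0.4, 0.5, -0.4]
opening: 0.6
```

```bash
python3 w.py "[450,-50,290]"
python3 - <<'E'
from h import *
C={}
for n in ['top','side']:
  C[n]=ctrl.camera(n)
for t in ['gate_hinge','lever','nose','wrench','bottle','beaker']:
  rs=[]
  for n in C:
    r=ctrl.place_of(t,n)
    if r: print(t,n,np.round(r[0]['uv'],1),round(r[0]['conf'],2)); rs.append(ray(C[n],r[0]['uv']))
  if len(rs)==2: p,e=tri(rs); print('  ',p.round(1),np.round(e,1))
E
python3 v.py pics/v9.png
```

```text
22.4 [519.5 193.3 316.3] [[0.182, 0.983, -0.018], [0.982, -0.183, -0.038], [-0.041, -0.011, -0.999]] F [-0.41  0.45 -0.35] q [-0.2   0.53 -0.42  1.62  0.26  1.09 -0.88] 0.5658685419840868
[450,-50,290] [-250.6  -23.6   36.9]
ang -274.0319401288473 106.24655118061277 yaw -100.49903915573121
gate_hinge top [207.8 186.7] 0.63
gate_hinge side [218.1 223.1] 0.91
   [618.  137.8 131.9] [0.4 0.4]
lever top [181.7 238.9] 0.92
lever side [239.  252.3] 0.63
   [516.  186.2 165.3] [1.4 1.4]
nose top [185.  309.9] 0.59
nose side [300.5 297.1] 0.9
   [372.7 184.3 143.8] [0.8 0.8]
wrench side [204.5 340.4] 0.9
bottle top [368.3 176. ] 0.64
bottle side [291.2 169.8] 0.81
   [ 649.7 -230.7    3.9] [4.5 4.5]
beaker top [160.9 156. ] 0.68
beaker side [161.5 276.7] 0.88
   [705.2 269.2 -14.8] [2.8 2.8]
```

View pics/v9.png

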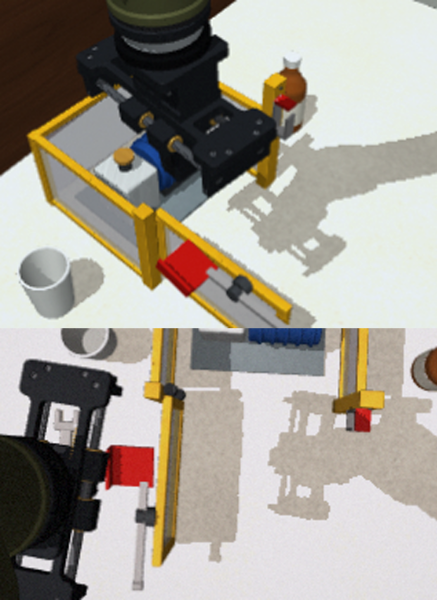

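The gate stands about square, the bar is back at rest, and the gripper is clear above. The nose triangulates to z = 144, the same as before the start. I'm handing in.

```bash
python3 -c "
from workcell import ctrl
print(ctrl.job_done())"
```

```text
the job is handed in; nothing more can be done
None
```

The gate stands open, about square to the guard, with the latch bar back at rest. I handed the job in at about 23 s of the 48 s allowed.

**How it went:** I pressed the lever in 1 mm steps with a pull of about 5 N, so roughly 2 N at the catch lip. The nose cleared after about 19 mm of lever travel, with no sign of the bridge being forced. I then drew the gate out, swung it along the hinge arc and lifted the gripper clear.

**Last checks:**
- **Gate angle:** hinge and nose detections before the lift gave about 91°. The arm's path gave about 87°.
- **Latch bar:** the nose was at 144 mm, the same as before I started. The lever read 165 mm against 170 mm at the start, within the detection scatter.
- **Surroundings:** the bottle and beaker look unmoved. The bottle's triangulated position differed by about 13 mm from the first reading, which I put down to detection error. The wrench was partly hidden under the gripper in the last top view, but its side-view position was nearly unchanged.
- **Forces:** readings stayed below about 8 N, and the gripper touched nothing at the end.

**What disagreed:** contact with the lever came about 45 mm lower than the stated fingertip length implied, so my first attempt to press it ended in the air. I corrected that by comparing the side and wrist camera views and feeling for contact. The networks also gave a few wrong positions, such as the beaker in the first top view, which I ignored.

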